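Shut the consumables case before grinding

ROBOT

A 6-joint arm with a two-finger parallel gripper is mounted at the origin on a cart in front of the work surface, level with it; the furniture and walls round the work are solid. World frame = base frame: x ahead of the robot, y to its left, z up, the work surface at z = 0. Lengths are in m, angles in rad, forces in N, time in s.
With the tool pointing down it reaches from about 0.3 to 0.875 m from the base axis. Payload 4.2 kg.
Tool frame: the origin (TCP) lies between the finger pads; the fingertips stand 25 mm ahead of it and the grasp point (between the pads) lies 6 mm ahead of it (arm.finger_overhang is the distance from the TCP to the fingertips, in m); z points along the fingers, y is the line along which they close (so a half turn about z gives the same grasp; the last joint's range is limited). The gripper opens to 85 mm and grips with 20 to 120 N. Pads are 22 mm wide; open, the fingers measure 114 mm over their backs; the gripper's body (76 mm by 85 mm) begins 54 mm behind the grasp point. The pads swing forward as they close: fully open they stand 13 mm farther back than shut.
Start: joints at [-1.2, 0.32, 1.565, -0, 1.257, -0.02], TCP at [0.219, -0.532, 0.256] pointing down, gripper open.
Joint ranges: [-3.11, 3.11], [-0.84, 2.01], [0.21, 2.61], [-1.34, 4.49], [0.05, 2.63], [-2.56, 2.56]. Speed limits (rad/s): [2.57, 2.57, 3.14, 3.14, 3.14, 3.14].

INTERFACE

Orientations are given as a unit quaternion [x, y, z, w].
In Python, from station import arm gives the robot as it stands. The module is installed in compiled form; this text tells all that it offers.
- The arm moves only by the tool play_rows, never from a script. Its argument "moves" is a list of rows, each a list of 7 numbers: the finger opening in mm, from 0 to 85.4, then the shift along the tool's x, y, z in units of 50 mm (1.0 is 50 mm), then the turn, a rotation vector about the tool's x, y, z in units of 10 degrees (1.0 is 10 degrees). A call has 1 to 12 rows; each row shifts and turns the commanded pose from where the row before left it, along the tool's axes as they then stand; what a row does not reach is not made up. A row lasts 1/8 s, in which the tool goes at most 62.5 mm and 10.7 degrees, less where a joint would pass 70% of its speed; a pose out of reach is approached as far as the arm can. A call is refused whole if a number of a shift passes 1 or a number of a turn 1, either way. A call with a gripper value outside its range is refused whole. The fingers move at their own pace and stop on an object; "squeeze" is the grip in N (left out, the last holds). Time passes only in rows, so rows that do not move let the fingers close. It gives the time, the measured TCP pose, the force, the opening and the grip force at its end, in the units of the state.
- arm.get_state(): the state, without advancing time (a new reading comes with each control period).
- arm.capture(name): name is "side" or "top"; returns the picture (420x560x3 uint8, blue, green, red); there is no depth.
- arm.calibration(name): a dict with "camera_matrix" (3x3 intrinsics, pixels), "distortion" ([k1, k2, p1, p2, k3] as OpenCV has them; the pictures are not rectified), "world_to_cam" (4x4, takes a point from world to camera coordinates). Camera axes: x right, y down, z forward; pixel columns grow to the right and rows downward; lengths in m; the calibration is good to about 2 mm. A picture is of the moment at which its call begins. calibration takes no time and is no camera call.
- arm.job_done(): hands the job in; it is judged then, once.
Trained networks look in the newest picture that a camera, given by its name, has taken for a name from the list of things; names that differ only in an ending like _2 or _b are one class to them, and where a whole thing is asked for, a point or a joint stands for the part that bears it (a point fixed in the world has none). Each returns a list of dicts, best first, with "confidence" (0 to 1); they miss things now and then, are a little off and sometimes report something else, mostly with a low value. They report only what shows in the picture. A call takes as long as a camera call. They do not tell look-alikes from the thing itself.
- arm.find_in(camera, target): "box" ([left, top, right, bottom] in pixels, round what is visible of it).
- arm.trace(camera, target): "pixels" (420x560 bool, what is visible of it) and "box" ([left, top, right, bottom] in pixels, round what is visible of it).
- arm.landmark_of(camera, target): "at" ([row, column] in pixels: a listed point, or the origin of a listed thing).
The state is a dict: "time_s": time; "joint_pos": joint angles; "joint_velocities": joint speeds; "joint_torque": joint torques, N m; "ee_pos": TCP position; "tcp_rot": TCP orientation; "wrist_force": force on the tool from outside, world axes, zero at the start; "torque": the same for the moment, N m; "grip_width": opening from 0.0 (shut) to 1.0 (fully open); "grip_force": force on a finger pad.
Only numpy, scipy, OpenCV 4.12 (cv2) and the standard library are available. Lean on these libraries where they do the work, as an engineer would, in place of code of your own. Each camera call takes 0.05 s, during which the arm holds its last target. There are 200 camera calls.

TASK

Grinding is about to start, so the open steel parts case on the welding table has to be shut, but a gas nozzle left standing on end inside is too tall for the lid. With a fingertip gently tip the nozzle over towards the hinge so that it lies down along its compartment, then push the raised lid over from behind and ease it fully shut without slamming it. Do not pinch or lift the nozzle, and leave the tin, the pliers and the nut beside the case alone.

Things in the scene. Friction and masses are not known exactly. Their poses are not given: they have to be found in the camera images.
- parts_case: low dark steel case with a hinged lid, 124 x 225 mm, walls 43 mm high, 2 mm thick; fixed to the table. Origin: centre of its underside, at table height; x axis points from the front wall (inner face x = -60 mm) to the hinge wall (x = +62 mm), y to the left seen from the front. Dividers 31 mm high run along x at y = -37.5 and +37.5 mm; the floor inside is 2 mm up
- parts_case_lid (a joint): hinge of the case's lid in rad: 0 = fully shut, 1.57 = lid upright, 1.83 = fully open, leaning back. The hinge is stiff (about 0.3 N m of friction): the lid of 0.22 kg stays at whatever angle it is left and does not fall; a push of about 2 to 4 N near its edge moves it
- case_hinge (a point): middle of the hinge axis, at the back of the case 44 mm above the table (66 mm behind the case's origin); the axis runs along the case's y
- lid_edge (a point): middle of the lid's front edge, on its outer face, 129 mm from the hinge axis; the lid is 230 mm wide and its outer face lies 9 mm outside a plane through the hinge axis. 53 mm above the table when shut, about 175 mm with the lid up; the outer face then looks away from the robot
- nozzle: copper-coloured, slightly conical gas nozzle, 21 mm across, 68 mm long, 60 g, standing on end in the case's right-hand compartment (case y -111 to -38 mm). Small bright nuts 8 mm high are fixed to the floor there; a strip 27 mm wide next to the divider is free for it to lie in. Its y axis runs along its length. Origin: on its side, at half its length
- nozzle_mid (a point): centre of the gas nozzle; 36 mm above the table while it stands, 10 to 20 mm when it lies in the case
- nozzle_top (a point): centre of the upper end face of the standing nozzle, 70 mm above the table, that is 27 mm above the case's walls
- tin: grey tin with a screw lid, 74 mm across, 69 mm high, standing to the left of the case; origin at the centre of its underside
- pliers: combination pliers with yellow handles, 179 x 51 x 12 mm, lying to the right of the case; origin at the middle of their underside
- nut: bright hexagon nut, 34 x 30 x 16 mm, lying flat in front of the case; origin at the centre of its underside
There are look-alikes about, which are no part of the job. Several things look just like the nozzle: the one meant starts farthest from the robot's base.

How it is judged:
On the way:
1. the nozzle has been tipped over and lies inside its compartment while the lid is still up (angle between nozzle_mid's own y axis and vertical above 1.2 rad and height (world z) of nozzle_mid below 0.03 m and x of nozzle_mid in the frame of parts_case between -0.055 and 0.058 m and y of nozzle_mid in the frame of parts_case between -0.11 and -0.04 m and value of joint parts_case_lid above 1.2 rad), for 0.2 s.
At the end, for the whole second after the job is handed in: the lid is fully shut (its edge within about 4 mm of home, 0.03 rad) and at rest, with the nozzle lying (its axis more than 1.2 rad from vertical, its centre less than 30 mm above the table) at rest in the right-hand compartment of the case (value of joint parts_case_lid below 0.03 rad and velocity of joint parts_case_lid between -0.05 and 0.05 rad/s and angle between nozzle_mid's own y axis and vertical above 1.2 rad and height (world z) of nozzle_mid below 0.03 m and x of nozzle_mid in the frame of parts_case between -0.055 and 0.058 m and y of nozzle_mid in the frame of parts_case between -0.11 and -0.04 m and linear speed of nozzle below 0.02 m/s); the robot touches nothing.
It fails at once if the nozzle is lifted (its centre rises above 50 mm) (height (world z) of nozzle_mid above 0.05 m).
It fails at once if the nozzle is pinched or hit hard (more than 12 N from the fingers) (contact force between the fingers and nozzle above 12 N).
It fails at once if the lid is slammed (closing faster than 3 rad/s as it comes home) (velocity of joint parts_case_lid below -3 rad/s and value of joint parts_case_lid below 0.4 rad).
It fails at once if the tin, the pliers or the nut is moved more than 20 mm (distance of any of tin, pliers, nut from where it was at the start of the episode above 0.02 m).
It also fails if it takes over 51 s, if anything falls off the work surface, if the arm or the gripper's body presses on something with over 40 N, if the wrist force passes 120 N, or if a joint passes its speed limit or range.

## Working session

There is one attempt and no reset: what is moved stays moved. The work goes in short steps, Python scripts to look and compute and a tool call to move; the robot and the scene stay as the last step left them, time stands still between calls to the robot, and variables do not carry over. Pictures are saved under pics/ and viewed, at most 10 in all, crops included, and the job is handed in when it is done.

Besides the shell and the picture viewer there is one more tool, called after ">>>" as a command line: name --pt "numbers of a row" for each row, then --argument value for the rest. play_rows: Moves the arm, as the interface text tells. Its arguments: {"type":"object","properties":{"moves":{"type":"array","items":{"type":"array","items":{"type":"number"}}},"squeeze":{"type":"number"}},"required":["moves"]}

```bash
mkdir -p pics
python3 - <<'E'
from station import arm
import cv2
for n in("side","top"):
    im=arm.capture(n); cv2.imwrite(f"pics/{n}0.png",im)
    c=arm.calibration(n); print(n,c["camera_matrix"].tolist(),c["distortion"],c["world_to_cam"].round(4).tolist() if hasattr(c["world_to_cam"],'round') else c["world_to_cam"])
    for t in("parts_case","case_hinge","lid_edge","nozzle","nozzle_mid","nozzle_top","tin","pliers","nut"):
        print(t,[([round(float(x)) for x in d["at"]],round(d["confidence"],2)) for d in arm.landmark_of(n,t)])
s=arm.get_state();print(s)
E
```

```text
side [[465.83596335104795, 0.0, 274.9141214844434], [0.0, 465.83596335104795, 214.70859779884927], [0.0, 0.0, 1.0]] [-0.01568275  0.          0.          0.          0.        ] [[-1.0, 0.0067, -0.0065, 0.5103], [0.0093, 0.6247, -0.7808, 0.0589], [-0.0011, -0.7808, -0.6248, 0.9719], [0.0, 0.0, 0.0, 1.0]]
parts_case [([272, 265], 0.58)]
case_hinge [([261, 232], 0.88)]
lid_edge [([211, 211], 0.97)]
nozzle [([208, 334], 0.77), ([226, 356], 0.6), ([216, 249], 0.54), ([241, 268], 0.53)]
nozzle_mid [([212, 334], 0.82), ([229, 353], 0.8), ([240, 266], 0.49)]
nozzle_top [([224, 262], 0.71), ([214, 361], 0.51), ([200, 335], 0.49)]
tin []
pliers [([213, 250], 0.58)]
nut [([270, 326], 0.71)]
top [[472.7265858171058, 0.0, 283.2093367287628], [0.0, 472.7265858171058, 211.81915639824774], [0.0, 0.0, 1.0]] [-0.05110205  0.          0.          0.          0.        ] [[0.0012, -1.0, -0.0057, 0.024], [-0.9898, -0.0004, -0.1425, 0.5177], [0.1425, 0.0058, -0.9898, 0.8702], [0.0, 0.0, 0.0, 1.0]]
parts_case [([210, 261], 0.6)]
case_hinge [([172, 250], 0.75), ([206, 284], 0.62), ([208, 261], 0.29)]
lid_e
[... 382 characters left out ...]
 array([-1.19998935e+00,  3.19583777e-01,  1.56449705e+00,  4.45162352e-05,
        1.25741461e+00, -1.99628398e-02]), 'joint_velocities': array([3.12575495e-04, 4.01037967e-04, 4.49761600e-04, 9.67577641e-05,
       8.94035959e-04, 2.44450242e-04]), 'joint_torque': array([ 9.50361245e-04, -4.15412807e+01, -2.34424907e+01, -5.59253499e-05,
       -1.78564385e-06, -7.37587953e-06]), 'ee_pos': array([ 0.21905228, -0.53164791,  0.25634842]), 'tcp_rot': array([9.80974345e-01, 1.94137406e-01, 2.93323132e-05, 4.41644551e-05]), 'wrist_force': array([ 0.8024494 , -0.19297519, -0.03416379]), 'torque': array([-0.04472312, -0.03126892, -0.05322695]), 'grip_force': 0.0, 'grip_width': 0.9993200769880997}
```

View pics/side0.png

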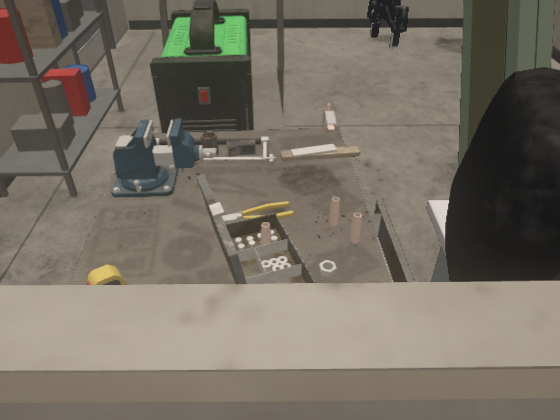

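View pics/top0.png

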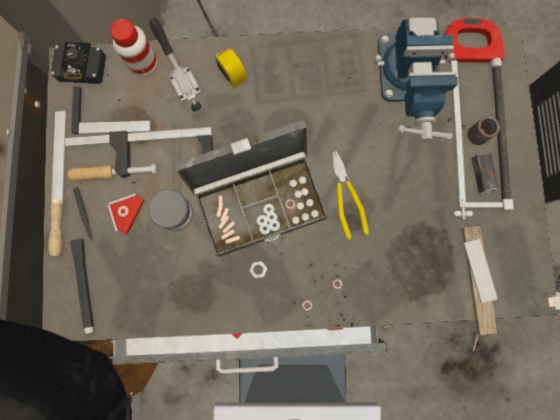

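The side view shows three nozzle look-alikes at (col,row) (335,211), (356,228) and (265,233). In the top view they are at (307,305), (337,284) and (291,203). The robot is at the right of the side view and the bottom of the top view, so the one meant is the farthest, in the case: side (265,233), top (291,203). I'll confirm this in an enlarged crop.

Run:
```python
import cv2,numpy as np
a=cv2.imread("pics/top0.png")[110:260,165:365]
cv2.imwrite("pics/c1.png",cv2.resize(a,None,fx=4,fy=4,interpolation=cv2.INTER_CUBIC))
b=cv2.imread("pics/side0.png")[170:290,180:340]
cv2.imwrite("pics/c2.png",cv2.resize(b,None,fx=5,fy=5,interpolation=cv2.INTER_CUBIC))
```

```text
(no output)
```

View pics/c1.png

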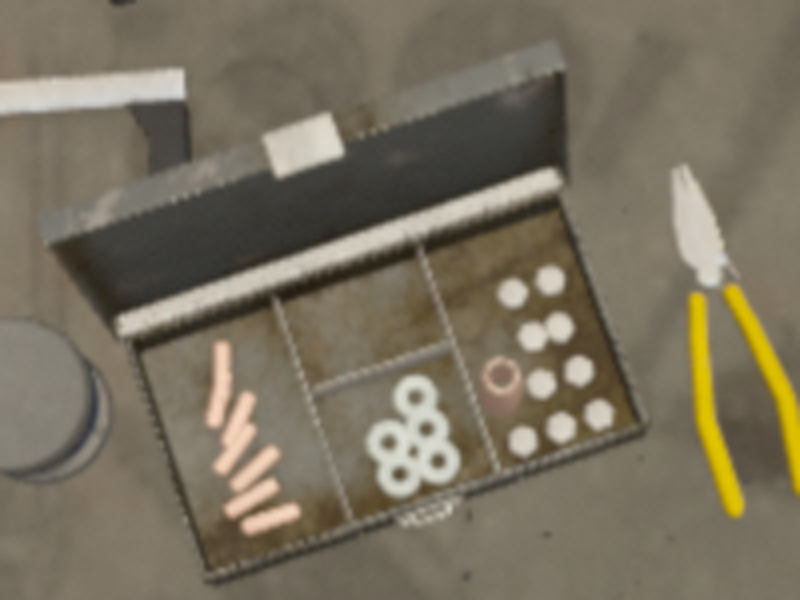

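View pics/c2.png

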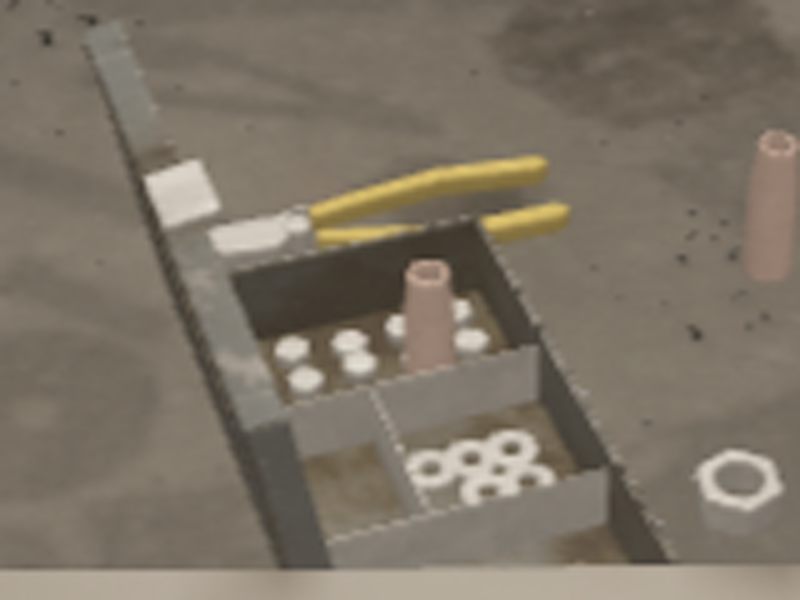

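The top crop shows the nozzle standing at crop (502,375), which is top px (290.5,203.8). It is in the right compartment beside the divider, so this is the one meant. The side crop agrees: top ring at (428,268), px (265.6,223.6).

```bash
cat > h.py <<'E'
from station import arm
import numpy as np, cv2
from scipy.optimize import least_squares
from scipy.spatial.transform import Rotation as R
def proj(n,P):
    c=arm.calibration(n);T=np.array(c["world_to_cam"])
    return cv2.projectPoints(np.atleast_2d(P).astype(float),cv2.Rodrigues(T[:3,:3])[0],T[:3,3],np.array(c["camera_matrix"]),np.array(c["distortion"]))[0][:,0]
def case2w(p,P):
    P=np.atleast_2d(P);c,s=np.cos(p[2]),np.sin(p[2])
    return np.c_[p[0]+c*P[:,0]-s*P[:,1],p[1]+s*P[:,0]+c*P[:,1],P[:,2]]
E
python3 - <<'E'
from h import *
t=lambda x,y:(165+x/4-.4,110+y/4-.4); s=lambda x,y:(180+x/5-.4,170+y/5-.4)
obs=[("top",(-.062,-.1125,.043),t(645,425)),("top",(-.062,.1125,.043),t(208,576)),("top",(-.06,-.0375,.031),t(497,470)),("top",(-.06,.0375,.031),t(350,520)),
("side",(-.062,-.1125,.043),s(480,220)),("side",(-.06,-.0375,.031),s(537,347)),("side",(-.06,.0375,.031),s(607,470)),("top",(.062,-.0375,.031),t(420,240)),("top",(.062,.0375,.031),t(275,295))]
f=lambda p:np.concatenate([proj(n,case2w(p,P))[0]-q for n,P,q in obs])
r=least_squares(f,[.5,0,.3],loss="soft_l1");p=r.x;print(p.round(4),f(p).reshape(-1,2).round(1).tolist())
nt=[("top",t(502,375)),("side",s(428,270))]
g=lambda P:np.concatenate([proj(n,P)[0]-q for n,q in nt])
r=least_squares(g,[.5,0,.07]);print("top",r.x.round(4),g(r.x).round(1))
d=r.x[:2]-p[:2];c,s_=np.cos(p[2]),np.sin(p[2]);print("in case",c*d[0]+s_*d[1],-s_*d[0]+c*d[1])
def lid(th): # outer corners at angle th; in-plane 129 from hinge toward -x when shut, 9 outside
    x=.066-.129*np.cos(th)+.009*np.sin(th);z=.044+.129*np.sin(th)+.009*np.cos(th);return x,z
lo=[("top",-.115,t(560,42)),("top",.115,t(42,242)),("side",-.115,s(90,30))]
h=lambda a:np.concatenate([proj(n,case2w(p,(lid(a[0])[0],y,lid(a[0])[1])))[0]-q for n,y,q in lo])
r=least_squares(h,[1.6]);print("lid",r.x,h(r.x).round(1),case2w(p,(lid(r.x[0])[0],0,lid(r.x[0])[1])))
np.save("p.npy",p)
for n,q in(("tin",(214,174)),("pliers",(198,344)),("nut",(271,259))):
    k=least_squares(lambda P:proj("top",(P[0],P[1],0))[0]-np.array(q[::-1]),[.5,0]);print(n,k.x.round(3))
E
```

```text
[0.5314 0.068  0.3261] [[0.8, 0.2], [-2.5, 0.3], [0.2, 1.2], [-0.1, 1.1], [-0.2, -1.9], [-0.4, -0.8], [-0.8, -0.7], [-0.6, -0.0], [-0.7, -1.7]]
top [0.5291 0.0115 0.0685] [ 0. -0.  0.  0.]
in case -0.020292340544817298 -0.05282029002292607
lid [1.66116897] [ 0.6  2.2 -0.7 -4.9  2.1 -2.1] [[0.61348932 0.0957552  0.17166133]]
tin [0.519 0.244]
pliers [ 0.551 -0.097]
nut [0.406 0.072]
```

>>> play_rows --pt "0 0 0 0 0 0 0.37" --pt "0 0.7 -0.7 0 0 0 0" --pt "0 0.7 -0.7 0 0 0 0" --pt "0 0.7 -0.7 0 0 0 0" --pt "0 0.7 -0.7 0 0 0 0" --pt "0 0.7 -0.7 0 0 0 0" --pt "0 0.7 -0.7 0 0 0 0" --pt "0 0.7 -0.7 0 0 0 0" --pt "0 0.7 -0.7 0 0 0 0" --pt "0 0.7 -0.7 0 0 0 0" --pt "0 0.7 -0.7 0.2 0 0 0" --pt "0 0 0 0 0 0 0" --squeeze 20

```text
time_s: 2.5
ee_pos: [0.439, -0.0855, 0.2458]
tcp_rot: [0.986, 0.165, -0.0, -0.0]
wrist_force: [-1.1, 0.4, 0.3]
grip_width: -0.002
grip_force: 0.0
```

```bash
cat >> h.py <<'E'
def tip():
    p=np.load("p.npy");s=arm.get_state();r=R.from_quat(s["tcp_rot"])
    w=s["ee_pos"]+r.apply([0,0,arm.finger_overhang]);d=w[:2]-p[:2];c,q=np.cos(p[2]),np.sin(p[2])
    x=r.apply([1,0,0]);z=r.apply([0,0,1])
    print("t",round(s["time_s"],2),"tip case",np.round([c*d[0]+q*d[1],-q*d[0]+c*d[1],w[2]],4),"yaw err",round(np.arctan2(x[1],x[0])-p[2],4),"z",z.round(3),"F",s["wrist_force"].round(1),"w",round(s["grip_width"],3),"q",s["joint_pos"].round(2),arm.finger_overhang)
E
python3 -c "
from h import *
tip()"
```

```text
t 2.5 tip case [-0.1368 -0.1158  0.2208] yaw err 0.0052 z [-0.001  0.001 -1.   ] F [-1.1  0.4  0.3] w -0.002 q [-0.22  0.13  1.85  0.    1.16  1.02] 0.025
```

>>> play_rows --pt "0 0.44 -0.42 0 0 0 -0.03" --pt "0 0.45 -0.42 0.5 0 0 0" --pt "0 0.45 -0.42 0.7 0 0 0" --pt "0 0 0 0.8 0 0 0" --pt "0 0 0 0.6 0 0 0" --pt "0 0 0 0.4 0 0 0" --pt "0 0 0 0.2 0 0 0" --pt "0 0 0 0 0 0 0"

```text
time_s: 3.5
ee_pos: [0.4813, -0.0073, 0.0862]
tcp_rot: [0.986, 0.165, -0.0, 0.0]
wrist_force: [1.4, -0.0, 0.4]
grip_width: 0.001
grip_force: 0.0
```

```bash
python3 -c "
from h import *
for n in('top','side'): cv2.imwrite(f'pics/{n}1.png',arm.capture(n))
a=cv2.imread('pics/top1.png')[120:260,190:350];b=cv2.imread('pics/side1.png')[150:290,200:360]
cv2.imwrite('pics/c3.png',cv2.resize(np.hstack([a,b]),None,fx=2.5,fy=2.5,interpolation=cv2.INTER_CUBIC))
tip()"
```

```text
t 3.6 tip case [-0.0708 -0.0553  0.0621] yaw err 0.005 z [ 0.002 -0.    -1.   ] F [ 0.1  0.4 -0.6] w 0.001 q [-0.04  0.36  2.01 -0.    0.78  1.2 ] 0.025
```

View pics/c3.png

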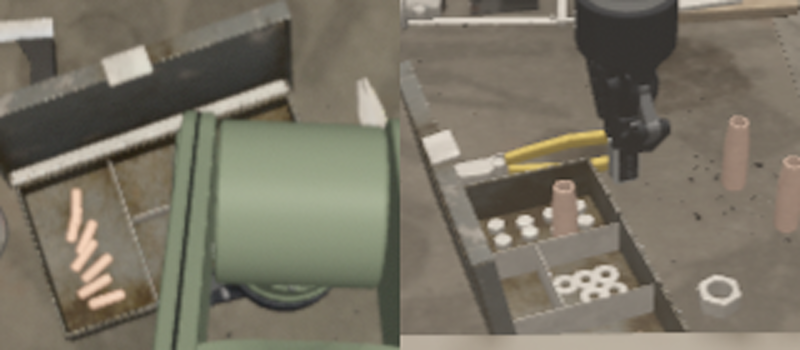

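The tip (right half, about (627,178)) hangs in front of the nozzle's top (563,185) at about the same height. Now a slow push towards the hinge.

>>> play_rows --pt "0 0.25 -0.04 0.06 0 0 0" --pt "0 0.25 0 0 0 0 0" --pt "0 0.08 0 0 0 0 0" --pt "0 0.08 0 0 0 0 0" --pt "0 0.08 0 0 0 0 0" --pt "0 0.08 0 0 0 0 0" --pt "0 0.08 0 0 0 0 0" --pt "0 0.08 0 0 0 0 0" --pt "0 0.08 0 0 0 0 0" --pt "0 0.08 0 0 0 0 0" --pt "0 0.08 0 0 0 0 0" --pt "0 0 0 0 0 0 0"

```text
time_s: 5.1
ee_pos: [0.5388, 0.0152, 0.0833]
tcp_rot: [0.986, 0.165, 0.0, 0.0]
wrist_force: [0.2, -0.7, 1.1]
grip_width: 0.001
grip_force: 0.0
```

```bash
python3 -c "
from h import *
cv2.imwrite('pics/side2.png',arm.capture('side'))
b=cv2.imread('pics/side2.png')[150:290,200:360]
cv2.imwrite('pics/c4.png',cv2.resize(b,None,fx=4,fy=4,interpolation=cv2.INTER_CUBIC))
tip()"
```

```text
t 5.15 tip case [-0.0103 -0.0523  0.0582] yaw err 0.0055 z [-0. -0. -1.] F [-0.6 -0.  -0.6] w 0.0 q [ 0.01  0.43  1.88 -0.    0.83  1.25] 0.025
```

View pics/c4.png

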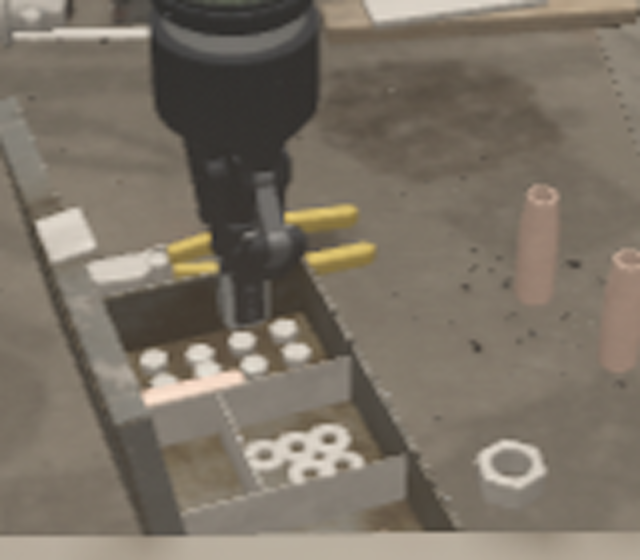

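The nozzle now lies along the divider towards the hinge, at crop (145–240, 375–400). Next I retreat up and go over behind the lid.

>>> play_rows --pt "0 0 0 -0.4 0 0 0" --pt "0 0 0 -0.8 0 0 0" --pt "0 0 0 -0.8 0 0 0" --pt "0 0 0 -0.8 0 0 0" --pt "0 0 0 -0.7 0 0 0" --pt "0 0.5 -0.1 0 0 0 0" --pt "0 0.7 -0.1 0 0 0 0" --pt "0 0.7 -0.1 0 0 0 0" --pt "0 0.7 -0.05 0 0 0 0" --pt "0 0.5 0 0 0 0 0" --pt "0 0.1 0 0 0 0 0" --pt "0 0 0 0 0 0 0"

```text
time_s: 6.65
ee_pos: [0.6834, 0.0835, 0.2579]
tcp_rot: [0.986, 0.165, -0.001, 0.0]
wrist_force: [-0.5, -0.7, 0.2]
grip_width: -0.002
grip_force: 0.0
```

```bash
python3 -c "
from h import *
for n in('top','side'): cv2.imwrite(f'pics/{n}3.png',arm.capture(n))
for d in arm.landmark_of('side','nozzle_mid'): print(d)
a=cv2.imread('pics/top3.png')[110:260,180:340];b=cv2.imread('pics/side3.png')[140:290,190:350]
cv2.imwrite('pics/c5.png',cv2.resize(np.hstack([a,b]),None,fx=2.5,fy=2.5,interpolation=cv2.INTER_CUBIC))
tip()"
```

```text
{'at': [211.6, 333.0], 'confidence': 0.81}
{'at': [227.1, 351.2], 'confidence': 0.79}
{'at': [259.6, 231.2], 'confidence': 0.59}
{'at': [250.5, 244.3], 'confidence': 0.48}
t 6.8 tip case [ 0.1487 -0.0341  0.2337] yaw err 0.0051 z [-0. -0. -1.] F [-1.2 -0.1 -0.3] w -0.004 q [ 0.1   0.5   1.27 -0.    1.37  1.34] 0.025
```

View pics/c5.png

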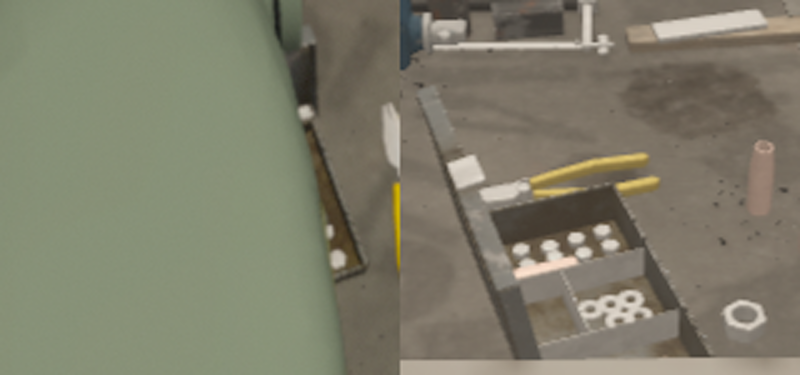

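>>> play_rows --pt "0 0 0 0.6 0 0 0" --pt "0 0 0 0.7 0 0 0" --pt "0 0 0 0.5 0 0 0" --pt "0 -0.3 0 0 0 0 0" --pt "0 -0.3 0 0 0 0 0" --pt "0 -0.15 0 0 0 0 0" --pt "0 -0.1 0 0 0 0 0" --pt "0 -0.1 0 0 0 0 0" --pt "0 -0.1 0 0 0 0 0" --pt "0 -0.1 0 0 0 0 0" --pt "0 -0.1 0 0 0 0 0" --pt "0 0 0 0 0 0 0"

```text
time_s: 8.3
ee_pos: [0.6241, 0.0631, 0.1681]
tcp_rot: [0.986, 0.165, -0.001, 0.0]
wrist_force: [0.8, -0.7, 1.1]
grip_width: 0.001
grip_force: 0.6
```

```bash
python3 -c "
from h import *
tip()"
```

```text
t 8.3 tip case [ 0.0862 -0.0344  0.1431] yaw err 0.0053 z [-0.002 -0.    -1.   ] F [ 0.8 -0.7  1.1] w 0.001 q [ 0.08  0.46  1.57 -0.    1.11  1.32] 0.025
```

>>> play_rows --pt "0 -0.18 0 0 0 0 0" --pt "0 -0.18 0 0 0 0 0" --pt "0 -0.18 0 0 0 0 0" --pt "0 -0.19 0 0.06 0 0 0" --pt "0 -0.19 0 0.07 0 0 0" --pt "0 -0.19 0 0.07 0 0 0" --pt "0 -0.2 0 0.14 0 0 0" --pt "0 -0.2 0 0.14 0 0 0" --pt "0 0 0 0 0 0 0"

```text
time_s: 9.43
ee_pos: [0.5515, 0.0385, 0.143]
tcp_rot: [0.986, 0.165, -0.002, -0.0]
wrist_force: [0.0, 0.5, -0.4]
grip_width: -0.003
grip_force: 0.0
```

```bash
python3 -c "
from h import *
for n in('top','side'): cv2.imwrite(f'pics/{n}4.png',arm.capture(n))
a=cv2.imread('pics/top4.png')[110:260,180:340];b=cv2.imread('pics/side4.png')[140:290,190:350]
cv2.imwrite('pics/c6.png',cv2.resize(np.hstack([a,b]),None,fx=2.5,fy=2.5,interpolation=cv2.INTER_CUBIC))
tip()"
```

```text
t 9.53 tip case [ 0.0107 -0.0345  0.1186] yaw err 0.0052 z [-0.002 -0.    -1.   ] F [-0.1  0.2 -1.1] w 0.001 q [0.05 0.38 1.77 0.   0.99 1.29] 0.025
```

View pics/c6.png

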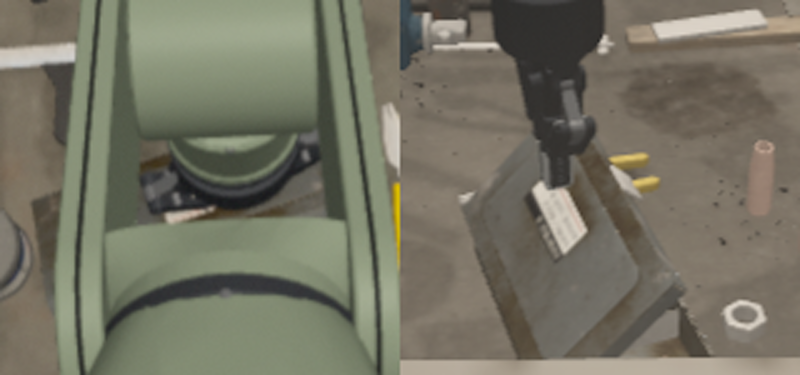

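The lid has followed to about 43° with the fingertip on its outer face. I'll ease it down.

>>> play_rows --pt "0 -0.11 0 0.12 0 0 0" --pt "0 -0.11 0 0.13 0 0 0" --pt "0 -0.11 0 0.13 0 0 0" --pt "0 -0.06 0 0.12 0 0 0" --pt "0 -0.06 0 0.12 0 0 0" --pt "0 -0.06 0 0.12 0 0 0" --pt "0 -0.03 0 0.1 0 0 0" --pt "0 -0.03 0 0.1 0 0 0" --pt "0 -0.03 0 0.1 0 0 0" --pt "0 -0.02 0 0.1 0 0 0" --pt "0 -0.02 0 0.1 0 0 0" --pt "0 0 0 0 0 0 0"

```text
time_s: 11.02
ee_pos: [0.5233, 0.0284, 0.0818]
tcp_rot: [0.986, 0.165, -0.0, -0.0]
wrist_force: [0.2, 0.9, -0.0]
grip_width: -0.003
grip_force: 0.0
```

```bash
python3 -c "
from h import *
tip()"
```

```text
t 11.03 tip case [-0.0204 -0.0349  0.0568] yaw err 0.0053 z [-0.  0. -1.] F [ 0.2  0.9 -0. ] w -0.003 q [0.03 0.42 1.92 0.   0.81 1.27] 0.025
```

>>> play_rows --pt "0 0 0 0.03 0 0 0" --pt "0 0 0 0.03 0 0 0" --pt "0 0 0 0.03 0 0 0" --pt "0 0 0 0 0 0 0"

```text
time_s: 11.52
ee_pos: [0.5234, 0.0283, 0.0781]
tcp_rot: [0.986, 0.165, 0.0, 0.0]
wrist_force: [-1.5, 0.4, 3.9]
grip_width: -0.002
grip_force: 2.1
```

>>> play_rows --pt "0 0 0 0.02 0 0 0" --pt "0 0 0 0 0 0 0"

```text
time_s: 11.78
ee_pos: [0.5234, 0.0283, 0.078]
tcp_rot: [0.986, 0.165, 0.0, 0.0]
wrist_force: [-3.2, 0.4, 10.6]
grip_width: 0.005
grip_force: 5.7
```

```bash
python3 -c "
from h import *
tip()"
```

```text
t 11.78 tip case [-0.0203 -0.035   0.053 ] yaw err 0.0054 z [ 0.001 -0.    -1.   ] F [-3.2  0.4 10.6] w 0.005 q [ 0.03  0.42  1.92 -0.    0.8   1.27] 0.025
```

The tip is at 53 mm and the force rises against a hard stop, so the lid is home. I'll lift off and check.

>>> play_rows --pt "0 0 0 -0.1 0 0 0" --pt "0 0 0 -0.4 0 0 0" --pt "0 0 0 -0.8 0 0 0" --pt "0 0 0 -0.8 0 0 0" --pt "0 0 0 -0.8 0 0 0" --pt "0 -0.6 0.6 -0.4 0 0 0" --pt "0 -0.7 0.7 0 0 0 0" --pt "0 -0.7 0.7 0 0 0 0" --pt "0 -0.7 0.7 0 0 0 0" --pt "0 -0.5 0.5 0 0 0 0" --pt "0 0 0 0 0 0 0" --pt "0 0 0 0 0 0 0"

```text
time_s: 13.28
ee_pos: [0.4243, -0.1746, 0.2417]
tcp_rot: [0.986, 0.165, 0.0, -0.0]
wrist_force: [-0.8, -0.6, -0.4]
grip_width: 0.005
grip_force: 0.0
```

```bash
python3 -c "
from h import *
for n in('top','side'): cv2.imwrite(f'pics/{n}5.png',arm.capture(n))
a=cv2.imread('pics/top5.png')[110:290,160:350];b=cv2.imread('pics/side5.png')[120:300,180:370]
cv2.imwrite('pics/c7.png',cv2.resize(np.hstack([a,b]),None,fx=2.1,fy=2.1,interpolation=cv2.INTER_CUBIC))
p=np.load('p.npy')
for n,x0,y0,o in(('top',160,110,0),('side',180,120,399)): print(n,((proj(n,case2w(p,[(-.063,-.115,.053),(-.063,.115,.053),(-.063,0,.053)]))-[x0,y0])*2.1+[o,0]).round())
tip()"
```

```text
top [[354. 221.]
 [110. 303.]
 [232. 262.]]
side [[599. 183.]
 [690. 342.]
 [640. 255.]]
t 13.38 tip case [-0.1789 -0.1952  0.2167] yaw err 0.0066 z [ 0.  0. -1.] F [ 0.1 -0.1 -0.3] w -0.001 q [-0.41  0.15  1.84  0.    1.16  0.82] 0.025
```

View pics/c7.png

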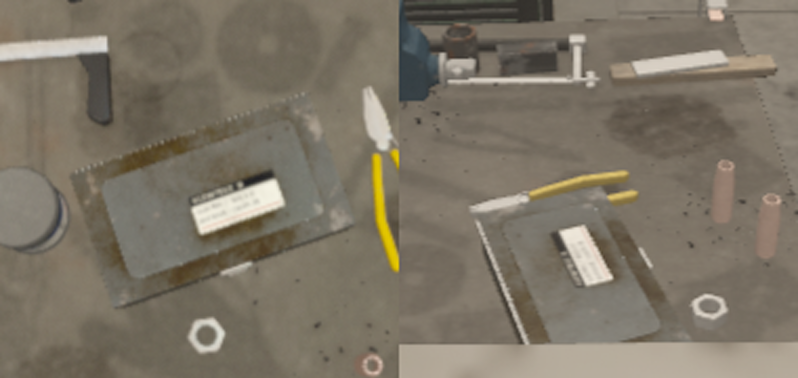

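The lid is flat and shut. Its front corners, at about (352,226) and (118,306), match the predicted shut position to within the calibration. Tin, pliers and nut are where they were, and the robot is clear.

```bash
python3 -c "
from station import arm
print(arm.job_done())"
```

```text
the job is handed in; nothing more can be done
None
```

The nozzle was tipped over along its compartment towards the hinge, and the lid was then eased fully shut; tin, pliers and nut were left alone, and the job is handed in (no verdict was returned).

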